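# Set the side-view mirror of a specimen camera

## Robot

A 6-joint arm with a two-finger parallel gripper is mounted at the origin on the work surface. World frame = base frame: x ahead of the robot, y to its left, z up, the work surface at z = 0. Lengths are in m, angles in rad, forces in N, time in s.
With the tool pointing down it reaches from about 0.25 to 0.725 m from the base axis. Payload 4 kg.
Tool frame: the origin (TCP) lies on the centre line of the jaws, within the pads' length; the fingertips stand 14 mm ahead of it and the grasp point (between the pads) lies 5 mm behind it; z points along the fingers, y is the line along which they close (so a half turn about z gives the same grasp; the last joint's range is limited). The gripper opens to 85 mm and grips with 20 to 120 N. Pads are 22 mm wide; open, the fingers measure 114 mm over their backs; the gripper's body (76 mm by 85 mm) begins 54 mm behind the grasp point. The pads swing forward as they close: fully open they stand 13 mm farther back than shut.
Start: joints at [1.325, 0.241, 0.005, 1.335, 0, 1.571], TCP at [0.122, 0.485, 0.245] pointing down, gripper open.
Joint ranges: [-2.72, 2.72], [-1.05, 1.87], [-1.09, 1.28], [-1.99, 2.15], [-1.42, 1.44], [-3.14, 3.14]. Speed limits (rad/s): [2.79, 2.79, 3.14, 3.14, 3.14, 3.14].

## Interface

Orientations are given as a rotation vector (axis times angle).
In Python, from bench import get_obs, viewer, workorder, nets gives the robot as it stands.
- The arm moves only by the shell command python3 -m handwheel 'ROWS' [OPENING]. ROWS is JSON, a list of rows, each a list of 4 numbers: the shift along the tool's x, y, z in units of 25 mm (1.0 is 25 mm), then the turn about the tool's z in units of 6 degrees (1.0 is 6 degrees). In form: [[dx, dy, dz, twist], ...]. A call has 1 to 5 rows; each row is the pose to reach, as a shift and turn from the pose commanded when the call began, along the tool's axes at that moment; what a row does not reach only later rows make up. A row lasts 1/8 s, in which the tool goes at most 62.5 mm and 10.7 degrees, less where a joint would pass 70% of its speed; a pose out of reach is approached as far as the arm can. A call with a gripper value outside its range is refused whole. OPENING is the finger opening in mm, from 0 to 85.4, set as the call begins (- or left out, the last holds). The fingers move at their own pace and stop on an object; the grip force is fixed at half the most. Time passes only in rows, so rows that repeat a pose let the fingers close. It gives the time, the measured TCP pose, the force, the opening and the grip force at its end, in the units of the state.
- get_obs(): the state, without advancing time (a new reading comes with each control period).
- viewer.capture(name): name is "side" or "top"; returns a dict with "pixels" (384x512x3 uint8, red, green, blue), "z_map" (384x512 float32, m along the optical axis (not along the pixel's ray), 0 where there is no reading), "mtx" (3x3 intrinsics, pixels), "R" (3x3) and "t" (3): a world point X has camera coordinates R X + t. Camera axes: x right, y down, z forward; pixel columns grow to the right and rows downward; lengths in m; the calibration is good to about 2 mm. A picture is of the moment at which its call begins.
- workorder.job_done(): hands the job in; it is judged then, once.
Trained networks look in a picture, given as the dict that the camera call returned (one of the last four; its "shot" number tells which), for a name from the list of things; names that differ only in an ending like _2 or _b are one class to them, and where a whole thing is asked for, a point or a joint stands for the part that bears it (a point fixed in the world has none). Each returns a list of dicts, best first, with "score" (0 to 1); they miss things now and then, are a little off and sometimes report something else, mostly with a low value. They report only what shows in the picture. A call takes as long as a camera call. They do not tell look-alikes from the thing itself.
- nets.search_frame(picture, label): "pixel" ([column, row] in pixels, amid what is visible of it).
- nets.landmark_of(picture, label): "pixel" ([column, row] in pixels: a listed point, or the origin of a listed thing).
The state is a dict: "time_s": time; "joint_positions": joint angles; "joint_vel": joint speeds; "effort": joint torques, N m; "eef_pos": TCP position; "eef_rot": TCP orientation; "ft_force": force on the tool from outside, world axes, zero at the start; "ft_torque": the same for the moment, N m; "gripper_width": finger opening in m; "grasp_force": force on a finger pad.
Only numpy, scipy, OpenCV 4.12 (cv2) and the standard library are available. Lean on these libraries where they do the work, as an engineer would, in place of code of your own. Each camera call takes 0.05 s, during which the arm holds its last target. There are 200 camera calls.

## Task

Take the mirror by the bar knob on its top and slide its carriage along the rail, away from the camera, until you feel it come up firmly against the stop hidden inside the rail. Leaving it there, turn the knob until the camera, looking along the rail, sees the steel ball (not the disc) in the middle of the mirror, and finish while still holding the knob at that angle, because a spring turns the mirror back. Do not touch the mirror's glass, and leave the two stands and everything else on the desk where they are.

Things in the scene. Friction and masses are not known exactly. Their poses are not given: they have to be found in the camera images.
- bench: Aluminium rail, 470 x 50 x 30 mm (top face 30 mm above the desk), fixed to the desk, lying along its own y axis; z up. Origin on the desk surface under the rail's middle line, 265 mm from the camera end and 205 mm from the other end. At the +y end a black camera (56 x 62 x 50 mm, top 135 mm above the desk) stands on a post and looks along -y, straight down the rail, at 110 mm above the desk.
- lens (a point): Centre of the camera's front lens, 174 mm from the bench origin along bench +y, 110 mm above the desk. The camera looks along bench -y and its line of sight always meets the mirror's turning axis.
- carriage: Black carriage block, 70 x 60 mm, riding on the rail with skirts over both sides; it carries the mirror. Origin 31 mm above the desk, on the mirror's vertical turning axis and above the rail's middle line; axes parallel to the bench's. It slides only along bench y, with about 2.5 N of friction (plus 8 N per m/s), and stays where it is left. It starts 25 to 60 mm on the camera (+y) side of the bench origin.
- stop_peg: Solid stop inside the rail, not visible: a 20 mm long peg, fixed at a place that differs each time. The carriage is against it when the carriage origin is 20 mm from the peg's origin along bench y (the peg lies on the side away from the camera); this happens with the carriage 10 to 60 mm past the bench origin, away from the camera (bench y -10 to -60 mm). The force then rises sharply; a contact force of over 2 N on the peg is felt as firm.
- mirror (a joint): Angle of the mirror about its vertical axis, rad. 0: the mirror faces straight back along the rail to the camera (bench +y) and the knob's bar lies along bench x. Grows as the mirror turns clockwise seen from above, which turns its face from the camera towards bench +x (away from the robot), up to 1.5. A spring of 0.06 N m per rad turns it back to 0 when it is let go. The camera's line of sight leaves the mirror turned by twice this angle from bench +y towards bench +x.
- glass: The mirror's reflecting plate, 56 x 56 mm, not to be touched. Origin at the middle of its reflecting face, which lies on the turning axis, 110 mm above the desk; it faces along its own +y. It sits in a black frame 66 x 66 mm, 8 mm deep behind it, top 143 mm above the desk.
- knob: Black bar knob on a stem over the mirror: 46 mm long (own x, along the mirror's plane), 12 mm thick (own y), 34 mm high. Origin at its centre, on the turning axis, 178 mm above the desk (bar from 161 to 195 mm). Grip across the 12 mm. It is free on all sides; the mirror's frame begins 18 mm below it. It turns with the mirror.
- sight: Imaginary frame, nothing to be seen there: origin on the mirror's turning axis, 110 mm above the desk; its +y axis points along the camera's line of sight after reflection in the mirror. The ball appears in the middle of the mirror when it lies on this axis (own x = 0).
- ball_stand: Loose stand: cork disc 44 mm across and 16 mm thick, a thin upright steel rod 5 mm across, on its top a steel ball 24 mm across. Origin under the base. Stands upright on the desk on the far (+x) side of the rail; it and the disc stand swap places at random.
- ball (a point): Centre of the steel ball, the marker, 110 mm above the desk, the same height as the lens and the mirror's middle.
- disc_stand: The same kind of stand but with a flat level steel disc, 32 mm across and 4 mm thick, on its top instead of the ball. Not the marker.
- petri: Loose round dish, 70 mm across, 14 mm high; to be left alone. Origin under its middle.
- slide_box: Loose white slide box, 60 x 110 x 26 mm; to be left alone. Origin under its middle.
- stopper: Loose cork stopper, 22 mm across, 24 mm high, standing; to be left alone. Origin under its middle.
- jar: Loose amber jar, 52 mm across, 70 mm high; to be left alone. Origin under its middle.
- beaker: Loose glass beaker, 80 mm across, 100 mm high; to be left alone. Origin under its middle.
- brush: Loose brush lying on the desk; to be left alone.
Mind the look-alikes: they are no part of the job. What is shaped like the ball_stand but red or turquoise is not meant.

How it is judged:
On the way, in this order (a step that is already met when the one before it is completed fails the run):
1. the carriage is pushed against the hidden stop, with more than 2 N on it (contact force between carriage and stop_peg above 2 N), for 0.2 s.
2. with the carriage at the stop, the reflected line of sight passes within 18 mm of the ball's centre (x of ball in the frame of sight between -0.018 and 0.018 m and y of ball in the frame of sight above 0.05 m and y of carriage in the frame of stop_peg below 0.024 m), for 0.4 s.
At the end, for the whole second after the job is handed in: The carriage is within 4 mm of the stop, the camera's line of sight reflected at the middle of the mirror passes within 18 mm of the ball's centre, the mirror is still (below 0.05 rad/s), the fingers hold the knob (over 1 N) against the spring, and the ball is within 12 mm of where it stood (all of step 2 and contact force between the fingers and knob above 1 N and value of joint mirror above 0.2 rad and velocity of joint mirror between -0.05 and 0.05 rad/s and distance of ball from where it was at the start of the episode below 0.012 m); the arm keeps its last pose, push and grip.
It fails at once if the mirror's glass is touched (contact force between anything else and glass above 0.5 N).
It fails at once if a stand is moved: the ball by more than 12 mm or the disc stand by more than 20 mm (distance of ball from where it was at the start of the episode above 0.012 m or distance of disc_stand from where it was at the start of the episode above 0.02 m).
It fails at once if something else on the desk is moved by more than 30 mm (distance of any of petri, slide_box, stopper, jar, beaker, brush from where it was at the start of the episode above 0.03 m).
It also fails if it takes over 38 s, if anything falls off the work surface, if the arm or the gripper's body presses on something with over 40 N, if the wrist force passes 120 N, or if a joint passes its speed limit or range.

## Working session

There is one attempt and no reset: what is moved stays moved. The work goes in short steps, Python scripts to look and compute and a shell command to move; the robot and the scene stay as the last step left them, time stands still between calls to the robot, and variables do not carry over. Pictures are saved under pics/ and viewed, at most 10 in all, crops included, and the job is handed in when it is done.

```bash
mkdir -p pics
cat > h.py <<'E'
import numpy as np, cv2
from bench import get_obs, viewer, workorder, nets
def world(c,px,z=None):
    """pixel -> world, by depth or on plane z"""
    K=np.array(c["mtx"]);R=np.array(c["R"]);t=np.array(c["t"])
    r=np.linalg.inv(K)@[px[0],px[1],1]
    if z is None:
        d=float(c["z_map"][int(round(px[1])),int(round(px[0]))]); return R.T@(r*d-t)
    o=-R.T@t; v=R.T@r; return o+v*(z-o[2])/v[2]
def save(c,n,box=None,s=1):
    im=c["pixels"][:,:,::-1]
    if box: im=im[box[1]:box[3],box[0]:box[2]]
    cv2.imwrite("pics/"+n,cv2.resize(im,None,fx=s,fy=s,interpolation=cv2.INTER_CUBIC))
E
python3 - <<'E'
from h import *
for n in("top","side"):
    c=viewer.capture(n); save(c,n+"0.png",s=1.5)
    print(n,-np.array(c["R"]).T@c["t"])
    for l,z in(("knob",.178),("lens",.11),("ball",.11),("disc_stand",0),("carriage",.031),("bench",0),("glass",.11)):
        for d in nets.landmark_of(c,l)[:3]: print(l,round(d["score"],2),np.round(d["pixel"]),world(c,d["pixel"],z).round(3))
o=get_obs();print(o["eef_pos"],o["eef_rot"],o["time_s"])
import cv2;print(cv2.Rodrigues(np.array(o["eef_rot"]))[0].round(3))
E
```

```text
top [ 0.45979624 -0.07927433  1.48983357]
knob 0.4 [208. 205.] [0.515 0.06  0.178]
knob 0.38 [262. 225.] [ 0.461 -0.089  0.178]
lens 0.87 [172. 213.] [0.492 0.169 0.11 ]
ball 0.71 [271. 131.] [ 0.733 -0.113  0.11 ]
ball 0.49 [242. 130.] [ 0.736 -0.029  0.11 ]
ball 0.48 [242. 100.] [ 0.825 -0.028  0.11 ]
disc_stand 0.53 [200. 161.] [0.659 0.104 0.   ]
disc_stand 0.52 [371. 224.] [ 0.469 -0.425  0.   ]
disc_stand 0.42 [228. 167.] [0.641 0.017 0.   ]
carriage 0.87 [210. 204.] [0.523 0.069 0.031]
carriage 0.6 [244. 130.] [ 0.753 -0.033  0.031]
bench 0.81 [231. 202.] [0.533 0.008 0.   ]
bench 0.46 [241. 133.] [ 0.749 -0.02   0.   ]
glass 0.24 [200. 158.] [0.654 0.093 0.11 ]
side [ 0.17172321 -0.56195775  0.81346038]
knob 0.58 [204. 143.] [0.532 0.066 0.178]
lens 0.69 [169. 148.] [0.492 0.176 0.11 ]
ball 0.87 [323. 165.] [ 0.746 -0.122  0.11 ]
ball 0.77 [294. 151.] [ 0.728 -0.039  0.11 ]
ball 0.76 [319. 135.] [ 0.819 -0.037  0.11 ]
disc_stand 0.83 [241. 164.] [0.664 0.102 0.   ]
disc_stand 0.26 [227. 208.] [ 0.534 -0.003  0.   ]
disc_stand 0.21 [204. 144.] [0.632 0.241 0.   ]
carriage 0.59 [211. 189.] [0.528 0.054 0.031]
bench 0.58 [224. 208.] [0.527 0.003 0.   ]
[0.12167306 0.48496636 0.24531851] [3.85147519e-01 3.11789346e+00 2.88742050e-06] 0.8
[[-0.97   0.243  0.   ]
 [ 0.243  0.97   0.   ]
 [-0.     0.    -1.   ]]
```

View pics/top0.png

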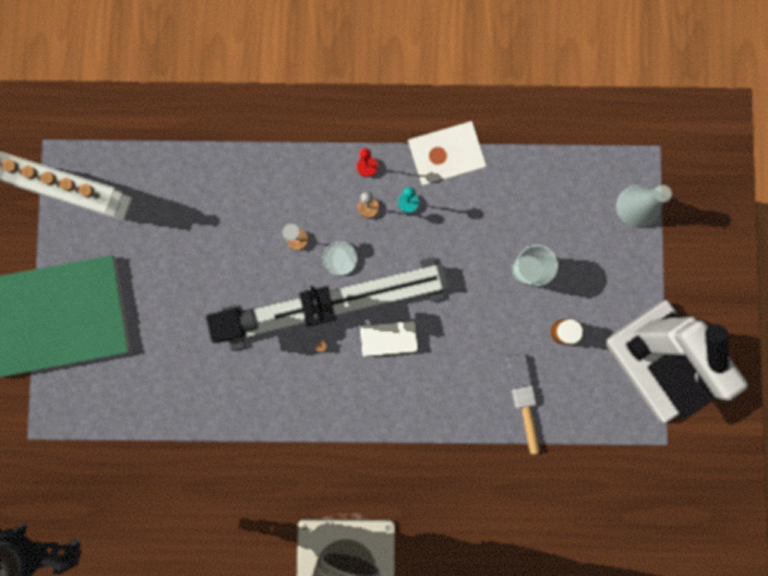

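View pics/side0.png

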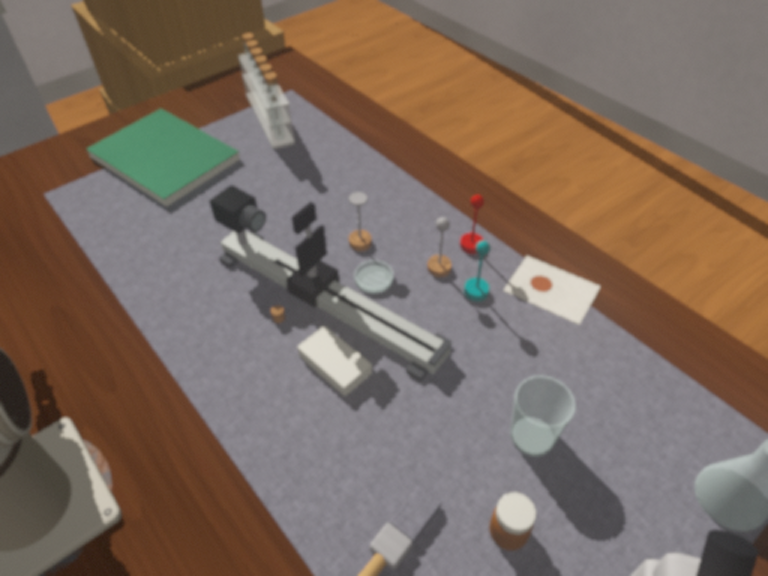

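The steel ball candidate is grey, at side (294,151) and top (242,130). Red at (319,135) and turquoise at (323,165) are look-alikes, and the flat disc is at side (239,132). I'll confirm with a crop and measure the rail and knob from depth.

```bash
cat >> h.py <<'E'
def cloud(c):
    K=np.array(c["mtx"]);R=np.array(c["R"]);t=np.array(c["t"])
    v,u=np.mgrid[:384,:512];d=c["z_map"]
    P=np.stack([(u-K[0,2])/K[0,0]*d,(v-K[1,2])/K[1,1]*d,d],-1)
    return (P-t)@R
E
python3 - <<'E'
from h import *
for n in("top","side"):
    c=viewer.capture(n); P=cloud(c); 
    if n=="side": save(c,"crop.png",(190,110,350,210),5)
    x,y,z=P[...,0],P[...,1],P[...,2]; ok=c["z_map"]>0
    near=ok&(x>.4)&(x<.68)&(y>-.3)&(y<.3)
    m=near&(z>.024)&(z<.036)&(c["pixels"].min(2)>110)
    (cx,cy),(w,h),a=cv2.minAreaRect(P[m][:,:2].astype(np.float32)); 
    vx,vy,x0,y0=cv2.fitLine(P[m][:,:2].astype(np.float32),cv2.DIST_HUBER,0,.01,.01).ravel()
    print(n,m.sum(),"rect",cx,cy,w,h,a,"line",vx,vy,x0,y0)
    k=near&(z>.155)&(z<.21); q=P[k]; print("knob",len(q),q.mean(0),q[:,2].max() if len(q) else 0)
    if len(q)>5: print(cv2.minAreaRect(q[:,:2].astype(np.float32)), (q.min(0)+q.max(0))/2)
    l={"top":(242,130),"side":(294,151)}[n]
    b=ok&(abs(x-.733)<.03)&(abs(y+.034)<.03)&(z>.095)&(z<.13); q=P[b]; print("ball",len(q),q.mean(0) if len(q) else 0)
    for lab in("ball","knob"): print(lab,[(np.round(d["pixel"],1),world(c,d["pixel"],.11 if lab=="ball" else .178).round(3)) for d in nets.landmark_of(c,lab)])
    cm=near&(z>.128)&(z<.142)&(y>.13); q=P[cm]; print("cam",len(q), cv2.minAreaRect(q[:,:2].astype(np.float32)) if len(q)>5 else 0)
E
```

```text
top 1536 rect 0.4848853051662445 0.0007794946432113647 0.15839596092700958 0.40372100472450256 14.178228378295898 line 0.17579935 -0.984426 0.5435863 -0.026934357
knob 94 [0.52424106 0.06214314 0.19019354] 0.2018207382428919
((0.5250014662742615, 0.06228421628475189), (0.045830726623535156, 0.014260527677834034), 13.535070419311523) [0.5243848  0.0627005  0.18004863]
ball 52 [ 0.73086747 -0.03514898  0.1169374 ]
ball [(array([243.9, 130. ]), array([ 0.736, -0.034,  0.11 ])), (array([269.4, 130.1]), array([ 0.736, -0.108,  0.11 ])), (array([243.5, 101.8]), array([ 0.82 , -0.032,  0.11 ]))]
knob [(array([206.8, 202.1]), array([0.522, 0.063, 0.178]))]
cam 482 ((0.486034631729126, 0.21648690104484558), (0.05578043311834335, 0.08538154512643814), 13.99998950958252)
side 2503 rect 0.47993919253349304 0.025708511471748352 0.1602361500263214 0.4612642228603363 14.096686363220215 line 0.19824463 -0.98015255 0.540776 -0.07415278
knob 243 [0.5234472  0.05752034 0.18234197] 0.19877247454677233
((0.5252787470817566, 0.06049232557415962), (0.04674633592367172, 0.013877911493182182), 16.318099975585938) [0.52536106 0.0602773  0.17691589]
ball 71 [ 0.72935058 -0.04032868  0.11601586]
ball [(array([320.2, 164.5]), array([ 0.743, -0.116,  0.11 ])), (array([295.6, 149.1]), array([ 0.735, -0.037,  0.11 ])), (array([316.5, 133.5]), array([ 0.819, -0.028,  0.11 ]))]
knob [(array([205.6, 144.4]), array([0.532, 0.06 , 0.178]))]
cam 434 ((0.48647454380989075, 0.21365195512771606), (0.055598579347133636, 0.08782081305980682), 13.740885734558105)
```

View pics/crop.png

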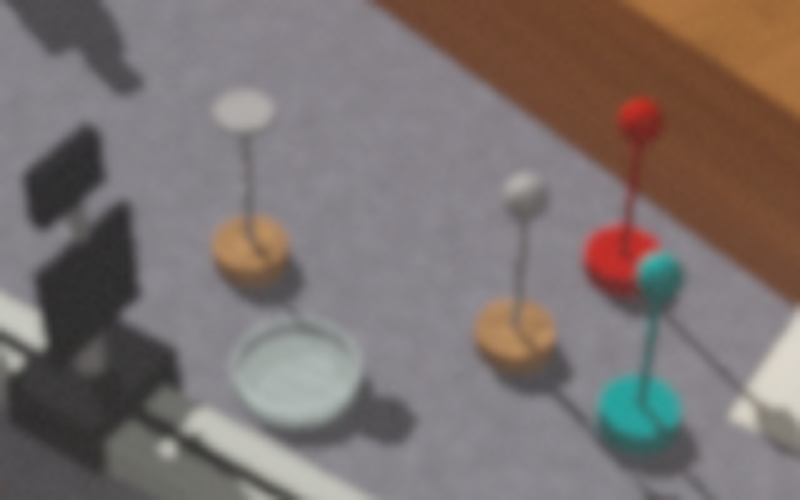

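The crop shows the grey steel ball on cork at crop (525,190), which is side (295,148). The flat disc is at crop (243,110), and the red and turquoise balls are excluded. Ball is at about (0.733,-0.036) and knob at about (0.525,0.061). The rail is turned about 14°. Setting out.

```bash
python3 -m handwheel '[[-3,-1.9,0,-1],[-6,-3.8,0,-2],[-8.5,-5.5,0,-3],[-11,-7,0,-4],[-13,-8.3,0,-4.7]]' 85
```

```text
time_s: 1.72
eef_pos: [0.3374, 0.2563, 0.2456]
eef_rot: [-0.391, 3.116, 0.001]
ft_force: [0.9, -0.2, -0.8]
gripper_width: 0.0847
grasp_force: 0.0
```

```bash
cat > go.py <<'E'
import sys
from h import *
g=np.array([float(v) for v in sys.argv[1:4]]);o=get_obs();R=cv2.Rodrigues(np.array(o["eef_rot"]))[0]
print("t",o["time_s"],"p",np.round(o["eef_pos"],4),"yaw_y",np.degrees(np.arctan2(R[1,1],R[0,1])).round(2),"units",(R.T@(g-o["eef_pos"])/.025).round(2),"joints",np.round(o["joint_positions"],2),"F",np.round(o["ft_force"],1),"T",np.round(o["ft_torque"],2),o["gripper_width"],o["grasp_force"])
E
python3 go.py .525 .061 .245
```

```text
t 1.725 p [0.3374 0.2563 0.2456] yaw_y 104.29 units [-5.34 -9.42  0.03] joints [ 0.65  0.09 -0.18  1.3   0.    0.4 ] F [ 0.9 -0.2 -0.8] T [ 0.02 -0.06  0.02] 0.08468748548588444 0.0
```

```bash
python3 -m handwheel '[[-1.1,-2,0,0],[-2.2,-4,0,0],[-3.3,-6,0,0],[-4.4,-7.8,0,0],[-5.3,-9.4,0,0]]'; python3 -m handwheel '[[0,0,0,0],[0,0,0,0]]'; python3 go.py .525 .061 .175
python3 - <<'E'
from h import *
c=viewer.capture("side"); save(c,"s1.png",(130,60,290,180),5)
E
```

```text
time_s: 2.35
eef_pos: [0.5233, 0.0605, 0.2453]
eef_rot: [-0.384, 3.117, 0.0]
ft_force: [0.3, 0.0, -0.2]
gripper_width: 0.085
grasp_force: 0.0
time_s: 2.6
eef_pos: [0.5215, 0.0623, 0.245]
eef_rot: [0.385, -3.117, -0.001]
ft_force: [0.3, 0.7, -1.2]
gripper_width: 0.0851
grasp_force: 0.0
t 2.6 p [0.5215 0.0623 0.245 ] yaw_y 104.1 units [-0.13 -0.08  2.8 ] joints [ 0.12  0.29  0.07  1.35  0.   -0.13] F [ 0.3  0.7 -1.2] T [ 0.04 -0.01 -0.03] 0.08513486423651945 0.0
```

View pics/s1.png

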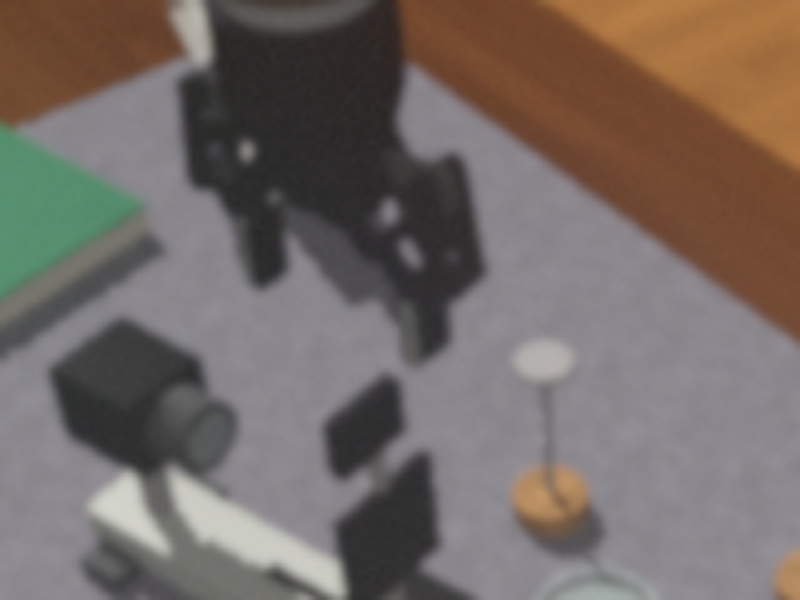

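The open fingers, at crop (265,280) and (420,350), straddle the line above the knob at crop (365,425). Descend and close.

```bash
python3 -m handwheel '[[-0.1,-0.1,1,0],[-0.1,-0.1,2,0],[-0.1,-0.1,2.8,0],[-0.1,-0.1,2.8,0]]'; python3 -m handwheel '[[0,0,0,0],[0,0,0,0],[0,0,0,0],[0,0,0,0],[0,0,0,0]]' 0;python3 -m handwheel '[[0,0,0,0],[0,0,0,0],[0,0,0,0]]'; python3 go.py .549 -.036 .175
```

```text
time_s: 3.15
eef_pos: [0.523, 0.0614, 0.1741]
eef_rot: [0.389, -3.114, -0.0]
ft_force: [-0.4, 0.2, 0.7]
gripper_width: 0.085
grasp_force: 0.0
time_s: 3.78
eef_pos: [0.5253, 0.0607, 0.176]
eef_rot: [-0.386, 3.117, 0.001]
ft_force: [-0.1, 0.9, 4.0]
gripper_width: 0.011
grasp_force: 66.0
time_s: 4.15
eef_pos: [0.5253, 0.0606, 0.176]
eef_rot: [-0.386, 3.117, 0.001]
ft_force: [-1.8, 1.5, 5.2]
gripper_width: 0.011
grasp_force: 66.3
t 4.15 p [0.5253 0.0606 0.176 ] yaw_y 104.12 units [ 0.03 -3.98  0.04] joints [ 0.11  0.34 -0.05  1.18  0.   -0.13] F [-1.8  1.5  5.2] T [0.34 0.28 0.03] 0.011039157470950502 66.25548362731934
```

```bash
python3 -m handwheel '[[0,-0.25,0,0],[0,-0.5,0,0],[0,-0.8,0,0],[0,-1.1,0,0],[0,-1.3,0,0]]'; python3 -m handwheel '[[0,-0.2,0,0],[0,-0.4,0,0],[0,-0.6,0,0]]';python3 go.py .549 -.036 .175
```

```text
time_s: 4.78
eef_pos: [0.5333, 0.0291, 0.176]
eef_rot: [-0.386, 3.117, 0.002]
ft_force: [-1.5, 2.2, 5.3]
gripper_width: 0.0108
grasp_force: 66.3
time_s: 5.15
eef_pos: [0.5369, 0.0147, 0.176]
eef_rot: [-0.386, 3.117, 0.002]
ft_force: [-0.5, 3.2, 6.0]
gripper_width: 0.0113
grasp_force: 66.3
t 5.15 p [0.5369 0.0147 0.176 ] yaw_y 104.14 units [ 0.03 -2.09  0.04] joints [ 0.03  0.35 -0.03  1.19  0.   -0.22] F [-0.5  3.2  6. ] T [ 0.54  0.3  -0.  ] 0.011318381373495718 66.25814214348793
```

```bash
for i in 1 2 3; do python3 -m handwheel '[[0,-0.2,0,0],[0,-0.4,0,0]]' | grep -E "eef_pos|ft_force"; done
```

```text
eef_pos: [0.5394, 0.005, 0.176]
ft_force: [-1.4, 2.4, 5.4]
eef_pos: [0.5418, -0.0047, 0.176]
ft_force: [-0.9, 3.1, 5.9]
eef_pos: [0.5443, -0.0144, 0.176]
ft_force: [-1.0, 2.0, 5.7]
```

```bash
python3 -m handwheel '[[0,-0.2,0,0],[0,-0.4,0,0]]' | grep -E "eef_pos|ft_force"
```

```text
eef_pos: [0.5463, -0.0224, 0.176]
ft_force: [-2.8, 11.4, 7.4]
```

```bash
python3 -m handwheel '[[0,-0.2,0,0],[0,-0.4,0,0]]' | grep -E "eef_pos|ft_force"
```

```text
eef_pos: [0.547, -0.0253, 0.176]
ft_force: [-8.2, 29.8, 11.3]
```

```bash
python3 -m handwheel '[[0,-0.2,0,0]]' | grep -E "eef_pos|ft_force"
```

```text
eef_pos: [0.5473, -0.0268, 0.1759]
ft_force: [-8.4, 38.5, 13.6]
```

Firm stop at about y=-0.022. I'll ease the push a little, then turn the knob clockwise by about 53.8° (9 units).

```bash
python3 -m handwheel '[[0,0,0,0],[0,0.1,0,0],[0,0.2,0,0],[0,0.2,0,0]]' | grep -E "eef_pos|ft_force"; python3 go.py .549 -.036 .175;  python3 -m handwheel '[[0,0,0,0.8],[0,0,0,1.6],[0,0,0,2.4],[0,0,0,3.2],[0,0,0,4]]'; python3 go.py .549 -.036 .175
```

```text
eef_pos: [0.5469, -0.0247, 0.176]
ft_force: [-7.7, 25.9, 10.1]
t 7.025 p [ 0.5469 -0.0247  0.176 ] yaw_y 104.52 units [ 0.03 -0.46  0.03] joints [-0.06  0.38  0.01  1.21  0.02 -0.31] F [-7.7 25.9 10.1] T [ 5.41  1.45 -0.  ] 0.0112362194082913 67.47828796505928
time_s: 7.65
eef_pos: [0.5468, -0.0251, 0.1759]
eef_rot: [-0.264, -3.125, -0.029]
ft_force: [-6.2, 24.1, 10.9]
gripper_width: 0.0113
grasp_force: 67.7
t 7.65 p [ 0.5468 -0.0251  0.1759] yaw_y 80.33 units [-0.16 -0.41  0.03] joints [-0.06  0.38  0.01  1.21  0.02  0.11] F [-6.2 24.1 10.9] T [5.17 1.5  0.03] 0.011260486772658942 67.69725814461708
```

```bash
python3 -m handwheel '[[0,0,0,1],[0,0,0,2],[0,0,0,3],[0,0,0,4],[0,0,0,5]]'; python3 -m handwheel '[[0,0,0,0],[0,0,0,0],[0,0,0,0],[0,0,0,0],[0,0,0,0]]' >/dev/null; python3 go.py .549 -.036 .175
python3 - <<'E'
from h import *
for n in("top","side"):
    c=viewer.capture(n);P=cloud(c);x,y,z=P[...,0],P[...,1],P[...,2]
    save(c,n+"2.png",(160,90,320,230),4)
    r=np.hypot(x-.545,y+.02)<.06
    for lo,hi,s in((.075,.14,"frame"),(.025,.062,"carriage")):
        q=P[r&(c["z_map"]>0)&(z>lo)&(z<hi)&(c["pixels"].max(2)<90)];print(n,s,len(q))
        if len(q)>8: print(q.mean(0).round(4),cv2.minAreaRect(q[:,:2].astype(np.float32)))
    print("ball",[(np.round(d["pixel"]),world(c,d["pixel"],.11).round(3)) for d in nets.landmark_of(c,"ball")])
    print("glass",[(np.round(d["pixel"]),world(c,d["pixel"],.11).round(3)) for d in nets.landmark_of(c,"glass")[:2]])
    print("carr",[(np.round(d["pixel"]),world(c,d["pixel"],.031).round(3)) for d in nets.landmark_of(c,"carriage")[:2]])
E
```

```text
time_s: 8.28
eef_pos: [0.5467, -0.0255, 0.1759]
eef_rot: [-1.064, -2.946, -0.024]
ft_force: [-7.5, 24.1, 11.3]
gripper_width: 0.0109
grasp_force: 67.8
t 8.9 p [ 0.5466 -0.0255  0.1759] yaw_y 50.48 units [-0.34 -0.26  0.03] joints [-0.06  0.38  0.01  1.21  0.02  0.63] F [-8.2 23.6 10.2] T [5.   1.57 0.05] 0.011411131634563526 67.7897197008133
top frame 0
top carriage 4
ball [(array([271., 131.]), array([ 0.735, -0.112,  0.11 ])), (array([349., 270.]), array([ 0.336, -0.337,  0.11 ])), (array([243., 131.]), array([ 0.734, -0.031,  0.11 ])), (array([245., 101.]), array([ 0.823, -0.035,  0.11 ]))]
glass []
carr []
side frame 463
[ 0.5409 -0.0291  0.1104] ((0.5403649806976318, -0.028840597718954086), (0.005833003669977188, 0.06238524615764618), 50.58180618286133)
side carriage 580
[ 0.5376 -0.0334  0.0454] ((0.5390146374702454, -0.028080016374588013), (0.0652141347527504, 0.09845118224620819), 34.22281265258789)
ball [(array([296., 151.]), array([ 0.731, -0.043,  0.11 ])), (array([322., 165.]), array([ 0.744, -0.12 ,  0.11 ])), (array([319., 132.]), array([ 0.828, -0.027,  0.11 ]))]
glass []
carr [(array([237., 202.]), array([ 0.553, -0.024,  0.031])), (array([352., 293.]), array([ 0.583, -0.376,  0.031]))]
```

View pics/side2.png

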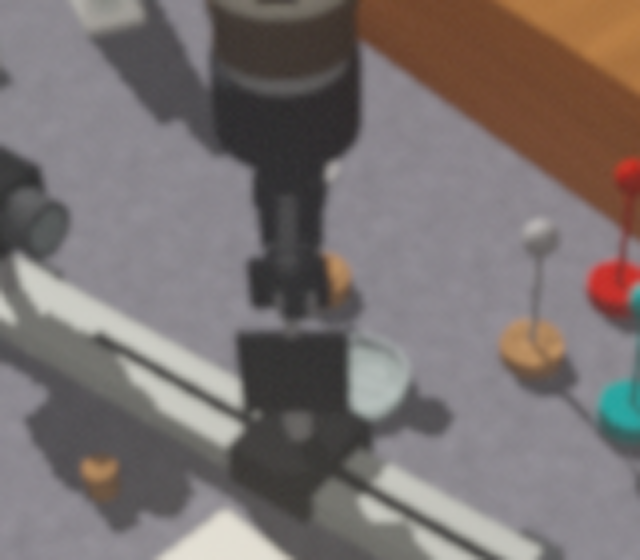

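The side crop shows the knob held, the mirror turned and the ball stand undisturbed at crop (540,237). The mirror frame measures 50.6°, so the reflected ray points at about -3.1°. The ball lies at about -3.9°, an offset of roughly 3 mm against the 18 mm allowed. Handing in.

```bash
python3 -c "
from bench import workorder; print(workorder.job_done())"
```

```text
the job is handed in; nothing more can be done
None
```

The job is handed in: the carriage is against the hidden stop and the knob is held at about 54°, which puts the reflected line of sight about 3 mm from the ball's centre by my measurements; the hand-in returned no verdict.

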